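# Pack the short stop and hold a plate square for tacking

## Task

The loose steel plate with the upright round post must sit square against the two stops of the round fixture disc for tack welding, but one stop is too short. Stand the loose spacer block upright on the fixture in the gap between the plate and the stop where the gap is wide enough for it, and let go of it. Then push the plate, flat on the fixture, towards the stops until its edge is flush against both the long stop and the spacer, with the spacer nipped tight against the short stop, and finish while still holding it firmly pressed there; leave the other things on the bench where they are.

Things in the scene. Friction and masses are not known exactly. Their poses are not given: they have to be found in the camera images.
- fixture_top (a point): centre of the upper face of the round steel fixture disc (300 mm diameter, 25 mm thick, fixed to the bench, upper face 25 mm above the bench). Its x axis points from the plate towards the stops (the pushing direction), y along the line of the two stops, z up. A rail 150 mm long and 22 mm high stands across the disc, its front face at x = +100 mm; both stops are fixed against that face
- long_face (a point): middle of the front face (facing the plate) of the long stop, a steel block 50 mm long from the rail, 44 mm wide, 18 mm high on the fixture disc; this point is 9 mm above the disc. Axes as the fixture's. It stands at y = +45 or -45 mm on the fixture
- short_face (a point): middle of the front face of the short stop: same block but 32 mm long, so its face lies 18 mm further back than the long one; 44 mm wide, 18 mm high, point 9 mm above the disc. Axes as the fixture's. It stands on the other side, 90 mm from the long stop
- long_stop: the long stop block (fixed); origin on its underside where it meets the rail, the block reaching 50 mm from there along -x
- short_stop: the short stop block (fixed); origin on its underside where it meets the rail, the block reaching 32 mm from there along -x
- plate_edge (a point): middle of the far edge (the edge that must go flush to the stops) of the loose plate, 4 mm above the fixture disc. It weighs about 0.7 kg: a flat steel plate 64 mm (x) by 130 mm (y) by 8 mm thick with an upright round post in the middle; axes: x towards the stops across the plate, y along the edge, z up. At the start its edge stands 6 to 9 mm short of the long stop, so 24 to 27 mm from the short stop
- post (a point): centre of the upright round post in the middle of the plate: 20 mm diameter, 45 mm high, axis 32 mm behind the far edge; its top is 53 mm, this centre 30.5 mm above the disc. Grip or push it (near side). Sideways drag on it levers the plate off stop or spacer: keep it small or towards the short stop. Sliding takes 1 to 4 N; a push of 12 to 20 N holds well. Axes as plate_edge
- plate: the loose plate with the post; origin at the centre of its underside, axes as plate_edge
- spacer_mid (a point): centre of the loose spacer, a plain metal block standing upright: 18 mm thick (x), 36 mm wide (y), 60 mm tall (z), about 0.3 kg; centre 30 mm above its underside. At the start it stands on the bench to the right of the fixture
- spacer: the spacer; origin at the centre of its underside, axes as spacer_mid
- hammer: bystander: hammer lying beyond the spacer, to the right; origin at its underside
- tin: bystander: open grey tin, 76 mm across, 70 mm high; origin at the centre of its underside
- offcuts: bystander: small pile of sheet offcuts about 100 mm across, 18 mm high; origin at the centre of its underside
- bar: bystander: square steel bar 12 x 12 x 110 mm, lying near the robot; origin at the centre of its underside
Mind the look-alikes: they are no part of the job. Leave any green look-alike of the plate alone.

How it is judged:
On the way:
1. the spacer stands upright on the fixture in the gap in front of the short stop, let go (x of spacer_mid in the frame of short_face between -0.025 and -0.007 m and y of spacer_mid in the frame of short_face between -0.02 and 0.02 m and z of spacer_mid in the frame of fixture_top between 0.027 and 0.0325 m and angle between spacer_mid's own z axis and vertical below 0.12 rad and contact force between the fingers and spacer below 0.2 N), for 0.2 s.
At the end, for the whole second after the job is handed in: Spacer untouched by fingers, upright on the fixture (0.12 rad), within 20 mm sideways and 2.5 mm of the short stop's face. Plate flat, edge within 2.5 mm of the long stop, square to 0.03 rad, pressed by the robot: over 1 N each at plate-long stop, plate-spacer, spacer-short stop (x of plate_edge in the frame of long_face above -0.0025 m and angle between the x axis of plate_edge and the x axis of fixture_top, either way round below 0.03 rad and angle between plate_edge's own z axis and vertical below 0.04 rad and z of plate_edge in the frame of fixture_top below 0.007 m and contact force between plate and long_stop above 1 N and contact force between plate and spacer above 1 N and contact force between spacer and short_stop above 1 N and contact force between any of the fingers, the arm and plate above 2 N and x of spacer_mid in the frame of short_face between -0.0115 and -0.007 m and y of spacer_mid in the frame of short_face between -0.02 and 0.02 m and z of spacer_mid in the frame of fixture_top between 0.027 and 0.0325 m and angle between spacer_mid's own z axis and vertical below 0.12 rad and contact force between the fingers and spacer below 0.2 N); the arm keeps its last pose, push and grip.
It fails at once if the hammer is moved by more than 30 mm (distance of hammer from where it was at the start of the episode above 0.03 m).
It fails at once if the tin is moved by more than 30 mm (distance of tin from where it was at the start of the episode above 0.03 m).
It fails at once if the offcuts is moved by more than 30 mm (distance of offcuts from where it was at the start of the episode above 0.03 m).
It fails at once if the bar is moved by more than 30 mm (distance of bar from where it was at the start of the episode above 0.03 m).
It also fails if it takes over 59 s, if anything falls off the work surface, if the arm or the gripper's body presses on something with over 40 N, if the wrist force passes 120 N, or if a joint passes its speed limit or range.

## Robot

A 6-joint arm with a two-finger parallel gripper is mounted at the origin on the work surface. World frame = base frame: x ahead of the robot, y to its left, z up, the work surface at z = 0. Lengths are in m, angles in rad, forces in N, time in s.
With the tool pointing down it reaches from about 0.35 to 0.775 m from the base axis. Payload 7.3 kg.
Tool frame: the origin (TCP) lies at the very end of the fingers, on their centre line; the grasp point (between the pads) lies 19 mm behind it (manip.hold_point_z is the distance from the TCP to the grasp point, in m); z points along the fingers, y is the direction in which the jaws open and shut (so a half turn about z gives the same grasp; the last joint's range is limited). The gripper opens to 92 mm and grips with 3 to 60 N. Pads are 19 mm wide; open, the fingers measure 130 mm over their backs; the gripper's body (75 mm by 190 mm) begins 47 mm behind the grasp point.
Start: joints at [0.997, 0.342, 1.524, -0, 1.275, -0.146], TCP at [0.218, 0.478, 0.227] pointing down, gripper open.
Joint ranges: [-2.53, 2.53], [-0.77, 2.02], [0.04, 2.7], [-1, 4.14], [0.28, 2.66], [-3.11, 3.11]. Speed limits (rad/s): [2.57, 2.57, 3.14, 3.14, 3.14, 3.14].

## Interface

Orientations are given as [roll, pitch, yaw] about the fixed x, y, z axes, in that order (R = Rz(yaw) Ry(pitch) Rx(roll)).
In Python, from rig import manip, imaging, hand_in, models gives the robot as it stands.
- The arm moves only by the shell command python3 -m handwheel 'ROWS' [FORCE]. ROWS is text: rows parted by semicolons, each of 7 numbers parted by spaces: the shift along the tool's x, y, z in mm, then the turn, a rotation vector about the tool's x, y, z in rad, then the finger opening in mm, from 0 to 91.8. A call has 1 to 20 rows; each row shifts and turns the commanded pose from where the row before left it, along the tool's axes as they then stand; what a row does not reach is not made up. A row lasts 1/12 s, in which the tool goes at most 41.7 mm and 7.16 degrees, less where a joint would pass 70% of its speed; a pose out of reach is approached as far as the arm can. A call with a gripper value outside its range is refused whole. The fingers move at their own pace and stop on an object; FORCE is the grip in N (left out, the last holds). Time passes only in rows, so rows that do not move let the fingers close. It gives the time, the measured TCP pose, the force and the opening at its end, in the units of the state.
- manip.get_state(): the state, without advancing time (a new reading comes with each control period).
- imaging.get_image(name): name is "side" or "top"; returns a dict with "frame" (480x640x3 uint8, blue, green, red), "mtx" (3x3 intrinsics, pixels), "rvec" (rotation vector, rad) and "tvec" (3), from world to camera coordinates, as OpenCV has them. Camera axes: x right, y down, z forward; pixel columns grow to the right and rows downward; lengths in m; the calibration is good to about 2 mm. A picture is of the moment at which its call begins. There is no depth.
- hand_in(): hands the job in, once; it reports no verdict.
Trained networks look in a picture, given as the dict that the camera call returned (one of the last four; its "shot" number tells which), for a name from the list of things; names that differ only in an ending like _2 or _b are one class to them, and where a whole thing is asked for, a point or a joint stands for the part that bears it (a point fixed in the world has none). Each returns a list of dicts, best first, with "confidence" (0 to 1); they miss things now and then, are a little off and sometimes report something else, mostly with a low value. They report only what shows in the picture. A call takes as long as a camera call. They do not tell look-alikes from the thing itself.
- models.look_for(target, picture): "rect" ([centre column, centre row, width, height] as shares, 0 to 1, of the picture: columns of its width, rows of its height, round what is visible of it).
- models.trace(target, picture): "pixels" (480x640 bool, what is visible of it) and "rect" ([centre column, centre row, width, height] as shares, 0 to 1, of the picture: columns of its width, rows of its height, round what is visible of it).
- models.place_of(target, picture): "location" ([row, column] as shares, 0 to 1, of the picture: columns of its width, rows of its height: a listed point, or the origin of a listed thing).
The state is a dict: "t": time; "joint_pos": joint angles; "qd": joint speeds; "joint_efforts": joint torques, N m; "tcp_pos": TCP position; "tcp_rot": TCP orientation; "ft_force": force on the tool from outside, world axes, zero at the start; "wrist_torque": the same for the moment, N m; "gripper_width": opening from 0.0 (shut) to 1.0 (fully open).
Only numpy, scipy, OpenCV 4.12 (cv2) and the standard library are available. Lean on these libraries where they do the work, as an engineer would, in place of code of your own. Each camera call takes 0.05 s, during which the arm holds its last target.

## Working session

There is one attempt and no reset: what is moved stays moved. The work goes in short steps, Python scripts to look and compute and a shell command to move; the robot and the scene stay as the last step left them, time stands still between calls to the robot, and variables do not carry over. Pictures are saved under pics/ and viewed, and the job is handed in when it is done.

```bash
mkdir -p pics; ls
python3 - <<'E'
from rig import manip, imaging, models
import cv2
print(manip.get_state(), manip.hold_point_z)
for n in ("side","top"):
    p=imaging.get_image(n); cv2.imwrite(f"pics/{n}0.png",p["frame"])
    print(n,p["mtx"],p["rvec"],p["tvec"])
    for t in ["fixture_top","long_face","short_face","plate_edge","post","spacer_mid","spacer","long_stop","short_stop","plate"]:
        print(t,[(round(d["location"][1]*640,1),round(d["location"][0]*480,1),round(d["confidence"],2)) for d in models.place_of(t,p)])
E
```

```text
pics
{'t': 0.0, 'joint_pos': array([ 9.96987369e-01,  3.42737341e-01,  1.52501057e+00, -1.82426042e-05,
        1.27537173e+00, -1.45991872e-01]), 'qd': array([-0.00194962,  0.00303426, -0.00066168, -0.0007241 ,  0.00160959,
        0.00062012]), 'joint_efforts': array([-9.92117066e-06, -4.31260514e+01, -2.44213378e+01,  7.18127307e-02,
        5.61614684e-02, -1.50177661e-04]), 'tcp_pos': array([0.21757819, 0.47735544, 0.22603961]), 'tcp_rot': array([-3.14007937e+00, -2.04878312e-04,  2.71378074e+00]), 'ft_force': array([ 0.55361122, -0.84720601,  0.13399857]), 'wrist_torque': array([ 0.01338271, -0.01006634,  0.01333821]), 'gripper_width': 0.9989288188495914} 0.0188
side [[511.33043843   0.         322.6519049 ]
 [  0.         511.33043843 247.31270138]
 [  0.           0.           1.        ]] [ 2.19142641 -0.8828268   0.38857308] [-0.31442227  0.29988687  0.84214597]
fixture_top [(348.7, 242.5, 0.72)]
long_face [(377.2, 246.2, 0.83)]
short_face [(361.7, 221.4, 0.81)]
plate_edge [(336.7, 451.5, 0.94), (184.1, 275.5, 0.8), (360.3, 236.2, 0.77)]
post [(349.5, 231.9, 0.74), (178.5, 
[... 200 characters left out ...]
77.8, 265.3, 0.67), (349.7, 243.3, 0.61)]
top [[444.11000379   0.         314.21510634]
 [  0.         444.11000379 251.23000591]
 [  0.           0.           1.        ]] [ 2.16952392 -2.1792142   0.12829172] [0.02578867 0.50239953 0.94032678]
fixture_top [(301.3, 223.5, 0.69)]
long_face [(327.1, 212.2, 0.56)]
short_face [(287.8, 190.7, 0.76)]
plate_edge [(214.8, 365.4, 0.89), (307.5, 204.5, 0.78), (448.0, 386.0, 0.58)]
post [(300.6, 218.4, 0.96), (201.9, 364.2, 0.64), (337.2, 190.0, 0.57)]
spacer_mid [(466.9, 284.4, 0.64)]
spacer []
long_stop [(301.7, 221.4, 0.25)]
short_stop [(301.3, 175.1, 0.6), (290.7, 189.5, 0.3)]
plate [(198.4, 363.8, 0.97), (303.4, 222.0, 0.9), (455.0, 372.2, 0.68)]
```

View pics/side0.png

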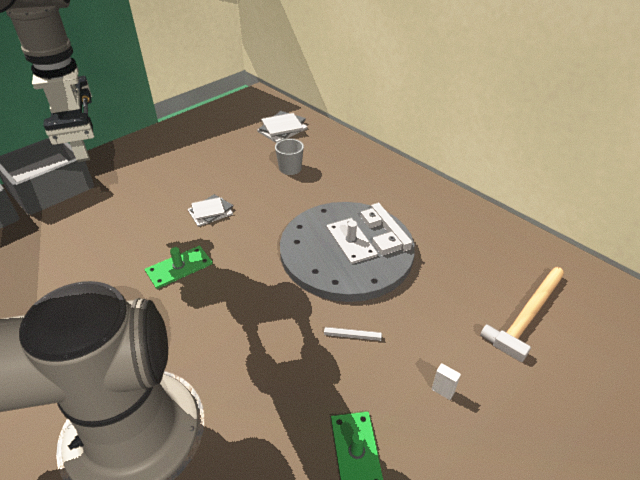

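View pics/top0.png

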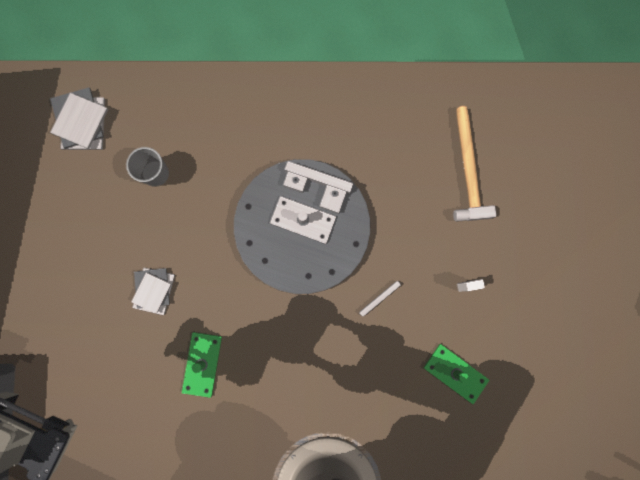

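```bash
cat > h.py <<'E'
import numpy as np, cv2
def cam(p):
    R=cv2.Rodrigues(np.array(p["rvec"],float))[0]; return R,np.array(p["tvec"],float).ravel(),np.array(p["mtx"],float)
def atz(p,uv,z):
    R,t,K=cam(p); d=R.T@np.linalg.solve(K,[uv[0],uv[1],1.]); c=-R.T@t
    return c+d*(z-c[2])/d[2]
def proj(p,X):
    return cv2.projectPoints(np.array(X,float).reshape(-1,3),np.array(p["rvec"],float),np.array(p["tvec"],float),np.array(p["mtx"],float),None)[0].reshape(-1,2)
E
python3 - <<'E'
from rig import manip, imaging, models
from h import *
import pickle
P={n:imaging.get_image(n) for n in ("side","top")}
pickle.dump(P,open("p0.pkl","wb"))
hs={"fixture_top":.025,"long_face":.034,"short_face":.034,"plate_edge":.029,"post":.0555,"spacer_mid":.03,"spacer":0,"plate":.025}
for n,p in P.items():
    print(n,"cam",(-cam(p)[0].T@cam(p)[1]).round(3))
    for t,z in hs.items():
        for d in models.place_of(t,p):
            uv=(d["location"][1]*640,d["location"][0]*480)
            print(t,atz(p,uv,z).round(4),round(d["confidence"],2))
f=P["top"]["frame"]
cv2.imwrite("pics/t1.png",cv2.resize(f[150:300,225:380],None,fx=5,fy=4*1.0,interpolation=cv2.INTER_CUBIC)[:600,:800])
f=P["side"]["frame"]
cv2.imwrite("pics/s1.png",cv2.resize(f[190:310,270:425],None,fx=5,fy=5,interpolation=cv2.INTER_CUBIC)[:600,:800])
a=cv2.resize(P["top"]["frame"][265:305,445:500],None,fx=8,fy=8,interpolation=cv2.INTER_CUBIC)
b=cv2.resize(f[355:405,420:470],None,fx=6.4,fy=6.4,interpolation=cv2.INTER_CUBIC)
cv2.imwrite("pics/sp1.png",np.hstack([a[:320],b[:320]]))
E
```

```text
side cam [-0.06  -0.506  0.799]
fixture_top [0.5636 0.0492 0.025 ] 0.59
long_face [ 0.5918 -0.0085  0.034 ] 0.77
short_face [0.6334 0.0621 0.034 ] 0.82
plate_edge [0.2493 0.2162 0.029 ] 0.75
plate_edge [ 0.2021 -0.2659  0.029 ] 0.73
plate_edge [0.6062 0.0441 0.029 ] 0.72
post [0.2555 0.2441 0.0555] 0.73
post [0.5702 0.0338 0.0555] 0.6
post [ 0.2284 -0.2866  0.0555] 0.6
post [0.646  0.0438 0.0555] 0.17
spacer_mid [ 0.4282 -0.3121  0.03  ] 0.98
spacer_mid [0.6124 0.0391 0.03  ] 0.55
plate [0.5693 0.0487 0.025 ] 0.84
plate [ 0.2328 -0.2887  0.025 ] 0.78
plate [0.2532 0.248  0.025 ] 0.7
plate [0.6046 0.0453 0.025 ] 0.63
top cam [0.402 0.037 0.987]
long_face [ 0.5901 -0.0064  0.034 ] 0.79
short_face [0.6449 0.0761 0.034 ] 0.77
plate_edge [ 0.2126 -0.2638  0.029 ] 0.9
plate_edge [0.6035 0.0337 0.029 ] 0.68
plate_edge [0.2646 0.2369 0.029 ] 0.66
post [ 0.2398 -0.2799  0.0555] 0.97
post [0.5716 0.0446 0.0555] 0.82
post [0.261  0.2628 0.0555] 0.58
spacer_mid [ 0.4244 -0.3141  0.03  ] 0.67
spacer [ 0.425  -0.3164  0.    ] 0.73
plate [0.569  0.0502 0.025 ] 0.81
plate [ 0.2409 -0.274   0.025 ] 0.79
plate [0.2611 0.2675 0.025 ] 0.59
plate [0.562  0.0472 0.025 ] 0.34
```

View pics/t1.png

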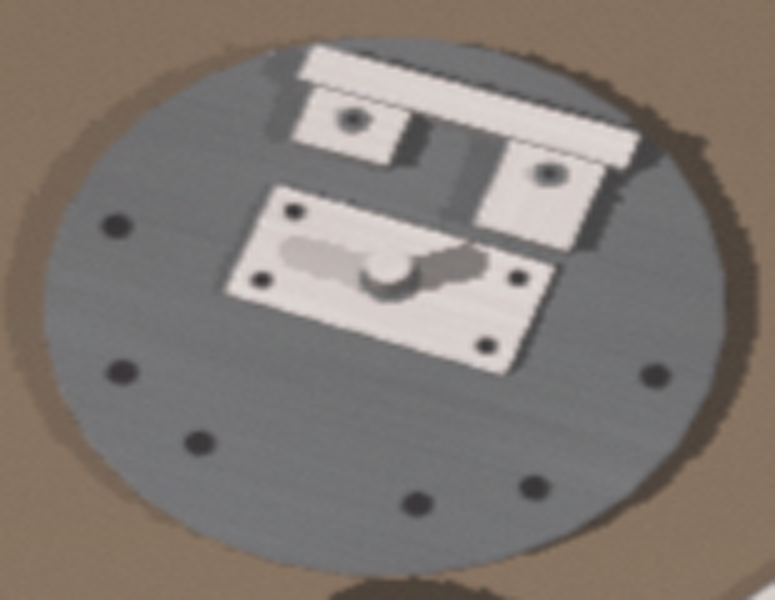

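View pics/s1.png

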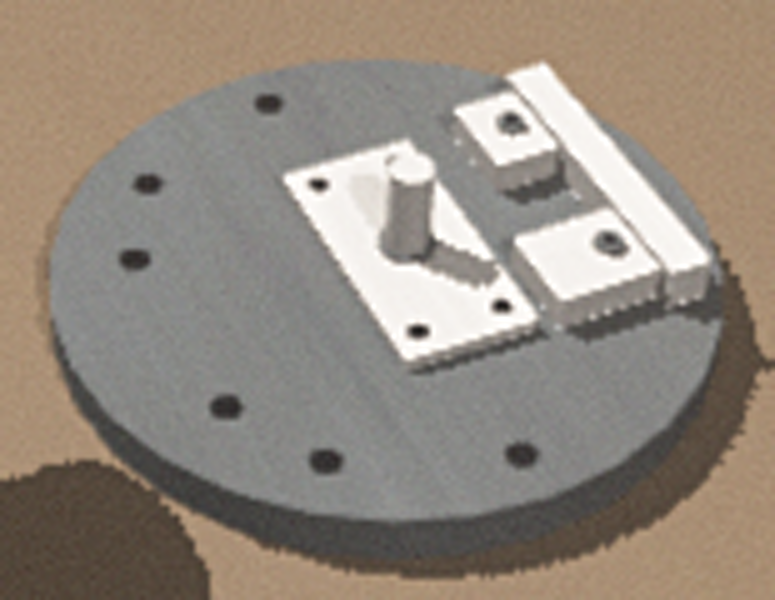

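View pics/sp1.png

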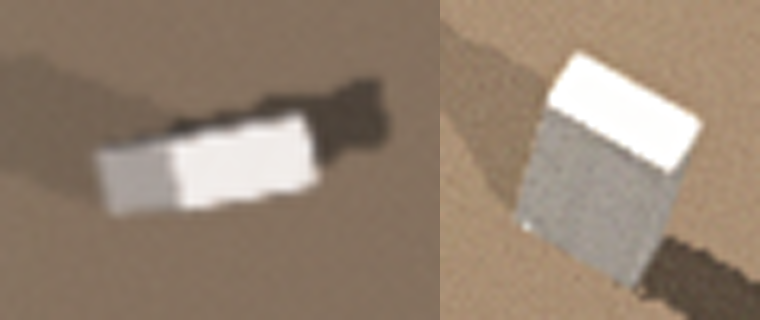

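```bash
cat > fit.py <<'E'
from h import *
import pickle
from scipy.optimize import least_squares
P=pickle.load(open("p0.pkl","rb"))
T=lambda l:np.array([(225+a/5-.4,150+b/4-.4) for a,b in l])
S=lambda l:np.array([(270+a/5-.4,190+b/5-.4) for a,b in l])
def tf(q,X):
    c,s=np.cos(q[2]),np.sin(q[2]); X=np.array(X,float)
    return np.c_[q[0]+c*X[:,0]-s*X[:,1],q[1]+s*X[:,0]+c*X[:,1],X[:,2]]
if __name__=="__main__":
    m=1e-3
    # fixture: x,y,yaw, rail thick
    def Xs(th):return np.array([(.1,.075,.047),(.1+th,.075,.047),(.1+th,-.075,.047),(.1,-.075,.047),
      (.068,.067,.043),(.068,.023,.043),(.05,-.023,.043),(.05,-.067,.043),(.05,-.067,.025)])
    so=S([(507,78),(545,63),(712,260),(667,272),(455,112),(500,167),(515,240),(562,305),(563,325)])
    def Xt(th):return np.array([(.1+th,.075,.047),(.1+th,-.075,.047)])
    to=T([(315,44),(638,133)])
    th=np.linspace(0,2*np.pi,40)
    te=T([(44,300),(725,300),(385,576)])  # disc extremes: left,right,bottom
    def circ(q,p):
        a=np.linspace(0,2*np.pi,721);c=proj(p,tf(q,np.c_[.15*np.cos(a),.15*np.sin(a),0*a+.025]));return c
    def f(v):
        q=v[:3];o=v[4:6]
        r1=proj(P["side"],tf(q,Xs(v[3])))+o-so
        r2=proj(P["top"],tf(q,Xt(v[3])))+v[6:8]-to
        c=circ(q,P["top"])+v[6:8]
        r3=[c[:,0].min()-te[0,0],c[:,0].max()-te[1,0],c[:,1].max()-te[2,1]]
        d=circ(q,P["side"])+o
        r4=[d[:,0].min()-S([(48,0)])[0,0],d[:,0].max()-S([(722,0)])[0,0],d[:,1].min()-S([(0,58)])[0,1],d[:,1].max()-S([(0,522)])[0,1]]
        return np.r_[r1.ravel(),r2.ravel(),r3,r4,v[4:8]/1.0]
    r=least_squares(f,[.56,.05,-.3,.012,0,0,0,0],loss="soft_l1",x_scale=[.01,.01,.01,.01,1,1,1,1])
    print("fix",r.x.round(4),f(r.x).round(1)); v=r.x
    # plate
    X=np.array([(.032,.065,.033),(.032,-.065,.033),(-.032,-.065,.033),(-.032,.065,.033)])
    pt=T([(277,186),(557,265),(505,375),(225,291)])
    ps=S([(405,140),(540,322),(408,358),(285,177)])
    g=lambda q:np.r_[(proj(P["side"],tf(q,X))+v[4:6]-ps).ravel(),(proj(P["top"],tf(q,X))+v[6:8]-pt).ravel()]
    r=least_squares(g,[.57,.05,-.3],x_scale=.01,loss="soft_l1");print("plate",r.x.round(4),g(r.x).round(1)); pl=r.x
    # spacer z top .06
    X=np.array([(.009,.018,.06),(.009,-.018,.06),(-.009,-.018,.06),(-.009,.018,.06)])
    st=np.array([(445+a/8-.4,265+b/8-.4) for a,b in [(170,152),(300,113),(318,180),(183,210)]])
    ss=np.array([(420+a/6.4-.4,355+b/6.4-.4) for a,b in [(577-440,50),(703-440,123),(668-440,173),(547-440,105)]])
    X2=np.array([(-.009,.018,0),(-.009,-.018,0)]);s2=np.array([(420+a/6.4-.4,355+b/6.4-.4) for a,b in [(517-440,222),(634-440,287)]])
    g=lambda q:np.r_[(proj(P["side"],tf(q,X))+v[4:6]-ss).ravel(),(proj(P["side"],tf(q,X2))+v[4:6]-s2).ravel(),(proj(P["top"],tf(q,X))+v[6:8]-st).ravel()]
    r=least_squares(g,[.425,-.314,.0],x_scale=.01,loss="soft_l1");print("spacer",r.x.round(4),g(r.x).round(1)); sp=r.x
    R=lambda q:np.array([[np.cos(q[2]),-np.sin(q[2])],[np.sin(q[2]),np.cos(q[2])]])
    F=v[:3]
    print("plate in fix",R(F).T@(pl[:2]-F[:2]),pl[2]-F[2])
    print("edge", (R(F).T@(pl[:2]-F[:2]))[0]+.032-.05)
    print("short face",tf(F,[(.068,.045,.034)]),"target",tf(F,[(.068-.012,.045,.03)]))
E
python3 fit.py
```

```text
fix [ 0.5609  0.0507 -0.3402  0.02    0.0548  0.2729 -0.0088  0.046 ] [ 0.  -0.6 -0.1  0.2  0.2  0.3  1.3  0.4 -0.2 -0.6 -0.2 -0.3 -0.4 -0.2
  0.  -0.6 -0.9  1.4 -0.4 -0.1  0.4  0.  -0.4  0.4  0.1 -0.1  0.8 -0.
  0.1  0.1  0.3 -0.   0. ]
plate [ 0.5718  0.0483 -0.3565] [ 0.7  0.2  0.1 -0.4 -0.2  0.7 -0.5 -0.1 -0.1 -0.5 -0.2  0.1  0.2 -0.1
 -0.1  0.4]
spacer [ 0.4277 -0.3121  0.1963] [-0.2  0.8 -0.2 -0.1  0.8 -0.2 -0.2 -0.4 -0.9  0.5 -0.3  0.9 -0.2 -1.6
  0.2 -0.1 -0.1 -0.1  0.2 -0.4]
plate in fix [0.01111302 0.00129055] -0.016305644815598763
edge -0.0068869777331835025
short face [[0.63997388 0.07047593 0.034     ]] target [[0.62866152 0.07447973 0.03      ]]
```

```bash
cat > go.py <<'E'
import sys,numpy as np
from scipy.spatial.transform import Rotation as R
from rig import manip
def go(p,yaw=None):
    s=manip.get_state(); M=R.from_euler("xyz",s["tcp_rot"])
    print("t",round(s["t"],2),"tcp",s["tcp_pos"].round(4),"rot",s["tcp_rot"].round(4),"F",s["ft_force"].round(2),"w",round(s["gripper_width"]*91.8,1))
    if yaw is not None:
        r=(M.inv()*R.from_euler("xyz",[np.pi,0,yaw])); print("turn first",r.as_rotvec().round(4)); M=R.from_euler("xyz",[np.pi,0,yaw])
    print("then shift mm",(M.inv().apply(np.array(p)-s["tcp_pos"])*1000).round(1))
a=[float(x) for x in sys.argv[1:]]
go(a[:3],a[3] if len(a)>3 else None)
E
python3 go.py .45 .05 .226 1.767; python3 -m handwheel '0 0 0 0 0 0.118 91.8;0 0 0 0 0 0.118 91.8;0 0 0 0 0 0.118 91.8;0 0 0 0 0 0.118 91.8;0 0 0 0 0 0.118 91.8;0 0 0 0 0 0.118 91.8;0 0 0 0 0 0.118 91.8;0 0 0 0 0 0.118 91.8;0 0 0 0 0 0 91.8'; python3 go.py .45 .05 .226; python3 go.py .4277 -.3121 .226
```

```text
t 2.0 tcp [0.2178 0.4777 0.2267] rot [ 3.1415 -0.      2.7138] F [ 0.81  0.18 -0.27] w 91.9
turn first [ 1.000e-04 -0.000e+00  9.468e-01]
then shift mm [-464.8  144.4    0.7]
t: 2.75
tcp_pos: [0.2178, 0.4777, 0.2267]
tcp_rot: [3.141, -0.0, 1.766]
ft_force: [-1.0, -0.7, 0.6]
gripper_width: 1.001
t 2.75 tcp [0.2178 0.4777 0.2267] rot [ 3.1415e+00 -1.0000e-04  1.7656e+00] F [-0.97 -0.73  0.59] w 91.9
then shift mm [-464.6  145.     0.7]
t 2.75 tcp [0.2178 0.4777 0.2267] rot [ 3.1415e+00 -1.0000e-04  1.7656e+00] F [-0.97 -0.73  0.59] w 91.9
then shift mm [-8.155e+02  5.310e+01  7.000e-01]
```

```bash
python3 -m handwheel '-33 10 0 0 0 0 91.8;-33 10 0 0 0 0 91.8;-33 10 0 0 0 0 91.8;-33 10 0 0 0 0 91.8;-33 10 0 0 0 0 91.8;-33 10 0 0 0 0 91.8;-33 10 0 0 0 0 91.8;-33 10 0 0 0 0 91.8;-33 10 0 0 0 0 91.8;-33 10 0 0 0 0 91.8;-33 10 0 0 0 0 91.8;-33 10 0 0 0 0 91.8;-33 10 0 0 0 0 91.8;-33 10 0 0 0 0 91.8'; python3 go.py .4277 -.3121 .15 1.767
python3 -m handwheel '-35 -9 4 0 0 0 91.8;-35 -9 4 0 0 0 91.8;-35 -9 4 0 0 0 91.8;-35 -9 4 0 0 0 91.8;-35 -9 4 0 0 0 91.8;-35 -9 4 0 0 0 91.8;-35 -9 4 0 0 0 91.8;-35 -9 4 0 0 0 91.8;-35 -9 4 0 0 0 91.8;-35 -9 4 0 0 0 91.8;0 0 0 0 0 0 91.8'; python3 go.py .4277 -.3121 .028 1.767
```

```text
t: 3.92
tcp_pos: [0.4469, 0.0508, 0.2269]
tcp_rot: [3.141, -0.0, 1.774]
ft_force: [-0.1, 0.2, 0.3]
gripper_width: 0.998
t 3.92 tcp [0.4469 0.0508 0.2269] rot [ 3.141  -0.      1.7738] F [-0.08  0.23  0.26] w 91.6
turn first [ 0.0006 -0.      0.0068]
then shift mm [-352.2  -89.6   76.9]
t: 4.83
tcp_pos: [0.4265, -0.3141, 0.1858]
tcp_rot: [-3.141, 0.002, 1.769]
ft_force: [-0.1, -0.1, 0.0]
gripper_width: 1.001
t 4.83 tcp [ 0.4265 -0.3141  0.1858] rot [-3.1410e+00  2.2000e-03  1.7694e+00] F [-0.15 -0.08  0.02] w 91.9
turn first [-0.0006  0.0022  0.0024]
then shift mm [  1.7   1.5 157.8]
```

Run:
```python
from rig import imaging
import cv2,numpy as np
t=imaging.get_image("top")["frame"]; s=imaging.get_image("side")["frame"]
cv2.imwrite("pics/a1.png",np.hstack([cv2.resize(t[230:330,400:500],(400,400)),cv2.resize(s[300:420,380:500],(400,400))]))
```

```text
(no output)
```

View pics/a1.png

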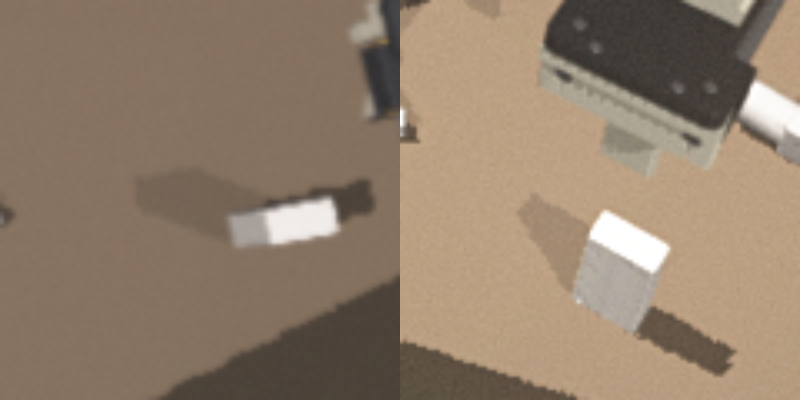

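```bash
python3 -m handwheel '1.7 1.5 30 -0.0006 0.0022 0.002 91.8;0 0 36 0 0 0 91.8;0 0 36 0 0 0 91.8;0 0 28 0 0 0 91.8;0 0 16 0 0 0 91.8;0 0 10 0 0 0 91.8;0 0 0 0 0 0 91.8' 30; python3 go.py .4277 -.3121 .030 1.767
python3 - <<'E'
from rig import imaging
import cv2,numpy as np
t=imaging.get_image("top")["frame"]; s=imaging.get_image("side")["frame"]
cv2.imwrite("pics/a2.png",np.hstack([cv2.resize(t[230:330,400:500],(400,400)),cv2.resize(s[300:420,380:500],(400,400))]))
E
```

```text
t: 5.52
tcp_pos: [0.4279, -0.3042, 0.0292]
tcp_rot: [-3.14, -0.005, 1.77]
ft_force: [-0.3, 0.1, -0.4]
gripper_width: 1.001
t 5.52 tcp [ 0.4279 -0.3042  0.0292] rot [-3.1403 -0.0054  1.7705] F [-0.35  0.12 -0.43] w 91.9
turn first [-0.0013 -0.0054  0.0035]
then shift mm [-7.7 -1.8 -0.8]
```

View pics/a2.png

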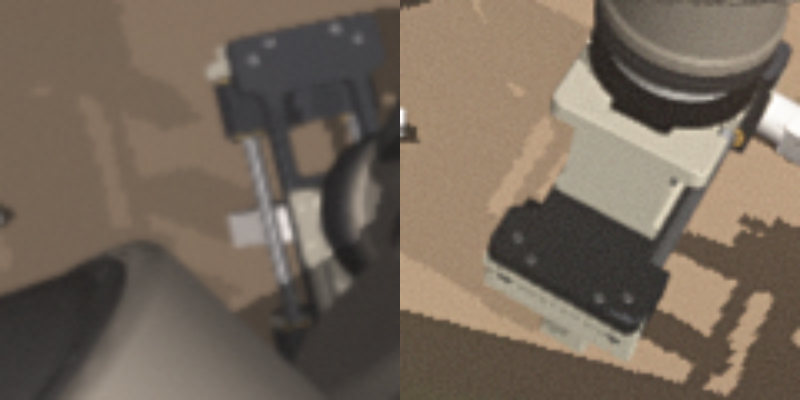

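```bash
python3 -m handwheel '-7.7 -1.8 -0.8 0 -0.005 0.003 91.8;0 0 0 0 0 0 91.8;0 0 0 0 0 0 91.8'; python3 go.py .4277 -.3121 .030 1.767
```

```text
t: 5.87
tcp_pos: [0.4288, -0.3151, 0.0328]
tcp_rot: [3.139, 0.005, 1.764]
ft_force: [0.7, -0.3, 0.2]
gripper_width: 1.003
t 5.87 tcp [ 0.4288 -0.3151  0.0328] rot [3.1394 0.0051 1.7644] F [ 0.69 -0.31  0.19] w 92.1
turn first [ 0.0022  0.0051 -0.0026]
then shift mm [ 3.1 -0.5  2.8]
```

```bash
python3 -m handwheel '3 0 3 0 0.005 0 91.8;0 0 0 0 0 0 91.8;0 0 0 0 0 0 91.8;0 0 0 0 0 0 91.8;0 0 0 0 0 0 91.8'; python3 go.py .4277 -.3121 .030 1.767
```

```text
t: 6.28
tcp_pos: [0.4277, -0.311, 0.0284]
tcp_rot: [3.141, -0.002, 1.765]
ft_force: [-0.1, -0.4, 0.3]
gripper_width: 1.0
t 6.28 tcp [ 0.4277 -0.311   0.0284] rot [ 3.1410e+00 -2.3000e-03  1.7648e+00] F [-0.11 -0.36  0.34] w 91.8
turn first [ 0.0006 -0.0023 -0.0022]
then shift mm [-1.  -0.2 -1.6]
```

```bash
python3 -m handwheel '0 0 -1.5 0 0 0 70;0 0 0 0 0 0 45;0 0 0 0 0 0 30;0 0 0 0 0 0 10;0 0 0 0 0 0 10;0 0 0 0 0 0 10;0 0 0 0 0 0 10;0 0 0 0 0 0 10;0 0 0 0 0 0 10;0 0 0 0 0 0 10;0 0 0 0 0 0 10;0 0 0 0 0 0 10' 40; python3 go.py .4277 -.3121 .15 1.767
```

```text
t: 7.28
tcp_pos: [0.4277, -0.3111, 0.03]
tcp_rot: [3.141, -0.002, 1.765]
ft_force: [0.2, -0.2, 0.1]
gripper_width: 0.191
t 7.28 tcp [ 0.4277 -0.3111  0.03  ] rot [ 3.1409e+00 -2.2000e-03  1.7648e+00] F [ 0.22 -0.22  0.13] w 17.6
turn first [ 0.0007 -0.0022 -0.0022]
then shift mm [  -1.    -0.2 -120. ]
```

```bash
python3 -m handwheel '0 0 -10 0 0 0 10;0 0 -25 0 0 0 10;0 0 -25 0 0 0 10;0 0 -25 0 0 0 10;0 0 -25 0 0 0 10;0 0 -10 0 -0.002 0.107 10;0 0 0 0 0 0.107 10;0 0 0 0 0 0.107 10;0 0 0 0 0 0.107 10;0 0 0 0 0 0.107 10;0 0 0 0 0 0 10;0 0 0 0 0 0 10;0 0 0 0 0 0 10'; python3 go.py .6290 .0744 .15 1.231; python3 go.py .46 -.1 .15 1.231
```

```text
t: 8.37
tcp_pos: [0.4275, -0.3112, 0.15]
tcp_rot: [-3.142, -0.001, 1.233]
ft_force: [0.3, -1.1, -3.9]
gripper_width: 0.192
t 8.37 tcp [ 0.4275 -0.3112  0.15  ] rot [-3.1416e+00 -7.0000e-04  1.2330e+00] F [ 0.31 -1.08 -3.89] w 17.6
turn first [-0.     -0.0007  0.002 ]
then shift mm [430.7  61.5   0. ]
t 8.37 tcp [ 0.4275 -0.3112  0.15  ] rot [-3.1416e+00 -7.0000e-04  1.2330e+00] F [ 0.31 -1.08 -3.89] w 17.6
turn first [-0.     -0.0007  0.002 ]
then shift mm [210.  -39.7   0. ]
```

```bash
python3 -m handwheel '17 2.4 0 0 0 0 10;33 4.7 0 0 0 0.002 10;33 4.7 0 0 0 0 10;33 4.7 0 0 0 0 10;33 4.7 0 0 0 0 10;33 4.7 0 0 0 0 10;33 4.7 0 0 0 0 10;33 4.7 0 0 0 0 10;33 4.7 0 0 0 0 10;33 4.7 0 0 0 0 10;33 4.7 0 0 0 0 10;33 4.7 0 0 0 0 10;33 4.7 0 0 0 0 10;16 2.4 0 0 0 0 10;0 0 0 0 0 0 10;0 0 0 0 0 0 10;0 0 0 0 0 0 10;0 0 0 0 0 0 10'; python3 go.py .6290 .0744 .095 1.231
```

```text
t: 9.87
tcp_pos: [0.629, 0.0711, 0.1501]
tcp_rot: [-3.141, -0.0, 1.227]
ft_force: [0.7, -0.5, -3.2]
gripper_width: 0.193
t 9.87 tcp [0.629  0.0711 0.1501] rot [-3.1413 -0.      1.2274] F [ 0.73 -0.52 -3.21] w 17.7
turn first [-0.0002 -0.     -0.0036]
then shift mm [ 3.2 -1.1 55.1]
```

```bash
python3 -m handwheel '3.2 -1 10 0 0 -0.003 10;0 0 20 0 0 0 10;0 0 17 0 0 0 10;0 0 8 0 0 0 10;0 0 0 0 0 0 10;0 0 0 0 0 0 10;0 0 0 0 0 0 10;0 0 0 0 0 0 10'; python3 go.py .6290 .0744 .056 1.231;  python3 - <<'E'
from rig import imaging
import cv2,numpy as np,pickle
P={n:imaging.get_image(n) for n in("side","top")};pickle.dump(P,open("p1.pkl","wb"))
cv2.imwrite("pics/a3t.png",cv2.resize(P["top"]["frame"][150:270,235:395],None,fx=5,fy=5,interpolation=2))
cv2.imwrite("pics/a3s.png",cv2.resize(P["side"]["frame"][150:270,300:460],None,fx=5,fy=5,interpolation=2))
E
```

```text
t: 10.53
tcp_pos: [0.6304, 0.0754, 0.0965]
tcp_rot: [3.139, -0.001, 1.231]
ft_force: [-1.0, -0.0, -4.2]
gripper_width: 0.193
t 10.53 tcp [0.6304 0.0754 0.0965] rot [ 3.1391e+00 -1.3000e-03  1.2306e+00] F [-0.95 -0.03 -4.16] w 17.7
turn first [ 0.0025 -0.0013 -0.0004]
then shift mm [-1.4 -1.  40.5]
```

View pics/a3t.png

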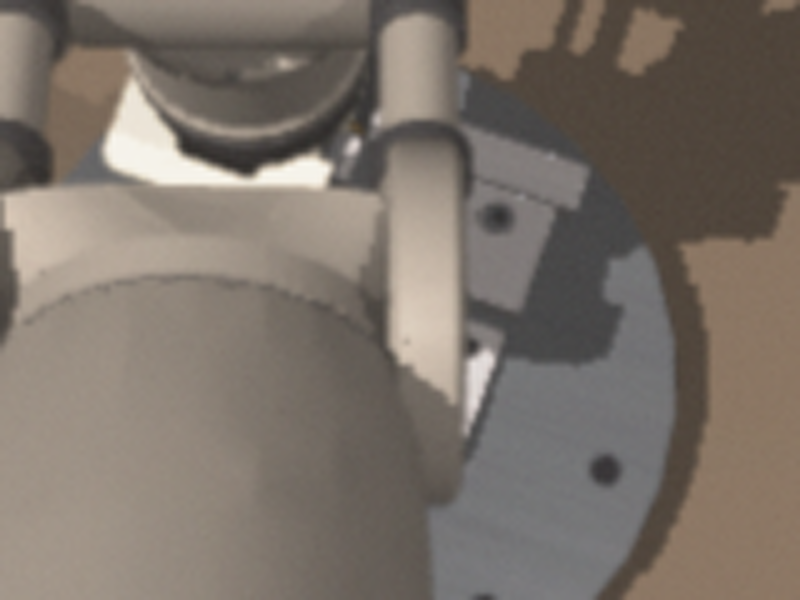

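View pics/a3s.png

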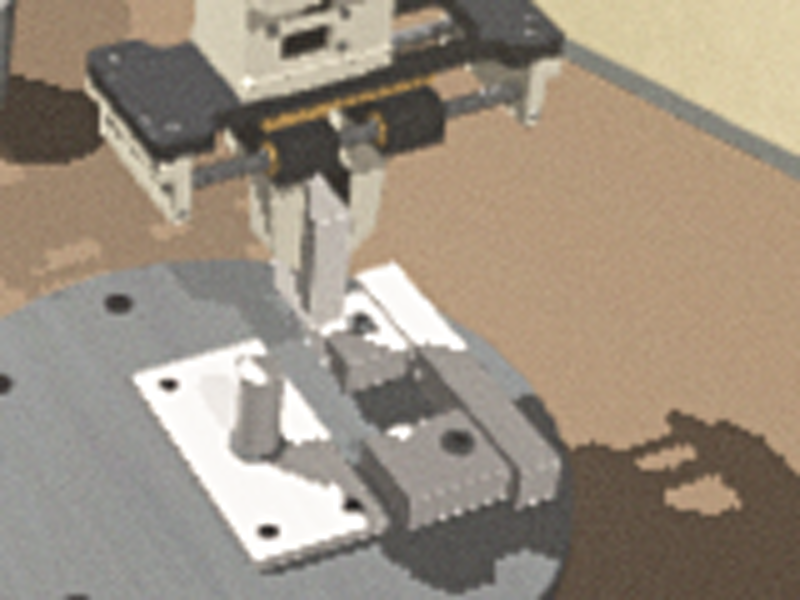

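Run:
```python
from fit import *
P1=pickle.load(open("p1.pkl","rb"));p=P1["side"]
q=[.6304,.0754,-.34]
for z in(.0665,.1265): print((proj(p,tf(q,[(-.009,-.018,z),(.009,-.018,z)]))+[.05,.27]-[300,150]+.4)*5)
# final overlay
im=cv2.resize(p["frame"][150:270,300:460],None,fx=5,fy=5,interpolation=2)
q=[.6290,.0744,-.34]
X=[(a,b,z) for z in(.025,.085) for a,b in((-.009,-.018),(.009,-.018),(.009,.018),(-.009,.018))]
u=((proj(p,tf(q,X))+[.05,.27]-[300,150]+.4)*5).astype(int)
cv2.polylines(im,[u[:4]],True,(0,0,255));cv2.polylines(im,[u[4:]],True,(0,255,0))
F=[.5609,.0507,-.3402]
X=[(.068,.067,.025),(.068,.023,.025),(.068,.023,.043),(.068,.067,.043)]
cv2.polylines(im,[((proj(p,tf(F,X))+[.05,.27]-[300,150]+.4)*5).astype(int)],True,(255,0,0))
cv2.imwrite("pics/o.png",im)
```

```text
[[308.07585457 330.06027341]
 [343.64700329 319.53038881]]
[[316.26372325 222.8396908 ]
 [353.12216113 212.45117558]]
```

View pics/o.png

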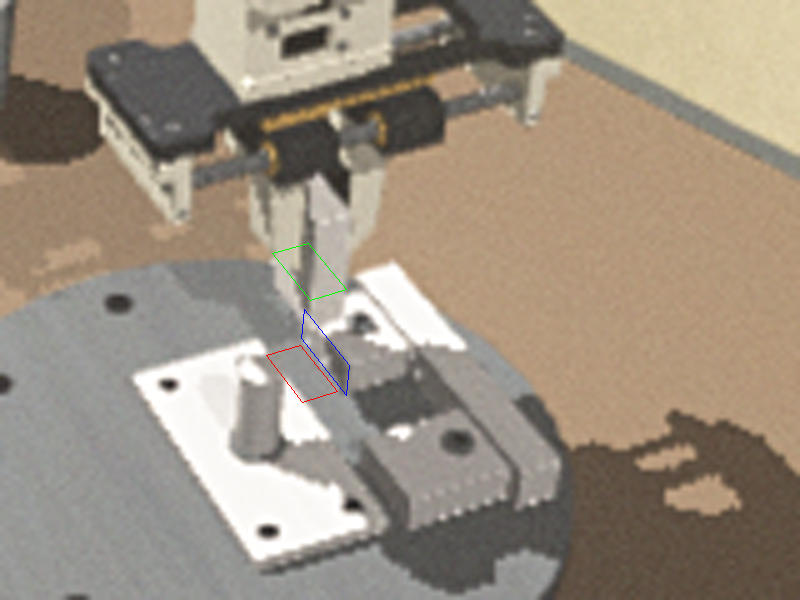

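```bash
python3 -m handwheel '0 0 0 0 0 0 10;0 0 0 0 0 0 10;0 0 0 0 0 0 10;0 0 0 0 0 0 10'; python3 go.py .6290 .0744 .056 1.231
```

```text
t: 10.97
tcp_pos: [0.6296, 0.0755, 0.0953]
tcp_rot: [3.141, -0.001, 1.231]
ft_force: [-0.8, 0.0, -3.5]
gripper_width: 0.195
t 10.97 tcp [0.6296 0.0755 0.0953] rot [ 3.1411e+00 -6.0000e-04  1.2309e+00] F [-0.8   0.01 -3.47] w 17.9
turn first [ 0.0005 -0.0006 -0.0001]
then shift mm [-1.2 -0.2 39.3]
```

```bash
python3 -m handwheel '-1 -0.3 3 0 0 0 10;0 0 5 0 0 0 10;0 0 6 0 0 0 10;0 0 6 0 0 0 10;0 0 6 0 0 0 10;0 0 4 0 0 0 10;0 0 3 0 0 0 10;0 0 2 0 0 0 10;0 0 1 0 0 0 10;0 0 0 0 0 0 10;0 0 0 0 0 0 10;0 0 0 0 0 0 10;0 0 0 0 0 0 10'; python3 go.py .6290 .0744 .0555 1.231
python3 - <<'E'
from rig import imaging
import cv2
p=imaging.get_image("side")
cv2.imwrite("pics/a4s.png",cv2.resize(p["frame"][150:270,300:460],None,fx=5,fy=5,interpolation=2))
E
```

```text
t: 12.05
tcp_pos: [0.6292, 0.0746, 0.0595]
tcp_rot: [3.141, -0.001, 1.231]
ft_force: [0.4, -0.2, -3.6]
gripper_width: 0.196
t 12.05 tcp [0.6292 0.0746 0.0595] rot [ 3.1407e+00 -7.0000e-04  1.2308e+00] F [ 0.37 -0.25 -3.56] w 18.0
turn first [ 0.0009 -0.0007 -0.0002]
then shift mm [-0.3 -0.1  4. ]
```

View pics/a4s.png

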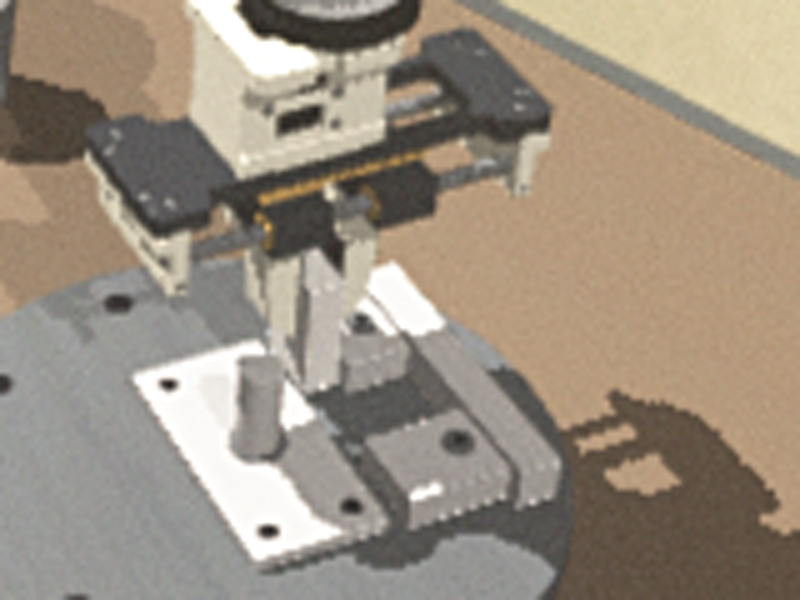

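```bash
python3 -m handwheel '0 0 1 0 0 0 10;0 0 1 0 0 0 10;0 0 1 0 0 0 10;0 0 0.5 0 0 0 10;0 0 0 0 0 0 10;0 0 0 0 0 0 10;0 0 0 0 0 0 10'; python3 -m handwheel '0 0 0.5 0 0 0 10;0 0 0 0 0 0 10;0 0 0 0 0 0 10;0 0 0 0 0 0 10';python3 -m handwheel '0 0 0.5 0 0 0 10;0 0 0 0 0 0 10;0 0 0 0 0 0 10;0 0 0 0 0 0 10'
```

```text
t: 12.68
tcp_pos: [0.6291, 0.0746, 0.0557]
tcp_rot: [3.141, -0.001, 1.231]
ft_force: [0.7, -0.1, -3.1]
gripper_width: 0.193
t: 13.02
tcp_pos: [0.629, 0.0746, 0.0552]
tcp_rot: [3.141, -0.001, 1.231]
ft_force: [-0.4, 0.5, -3.9]
gripper_width: 0.194
t: 13.35
tcp_pos: [0.6292, 0.0746, 0.055]
tcp_rot: [3.141, -0.001, 1.231]
ft_force: [-0.8, -0.8, -0.4]
gripper_width: 0.193
```

```bash
python3 -m handwheel '0 0 0.3 0 0 0 10;0 0 0 0 0 0 10;0 0 0 0 0 0 22;0 0 0 0 0 0 26;0 0 0 0 0 0 32;0 0 0 0 0 0 40;0 0 0 0 0 0 44;0 0 0 0 0 0 44;0 0 0 0 0 0 44;0 0 0 0 0 0 44'
python3 - <<'E'
from rig import imaging
import cv2
p=imaging.get_image("side")
cv2.imwrite("pics/a5s.png",cv2.resize(p["frame"][150:270,300:460],None,fx=5,fy=5,interpolation=2))
E
```

```text
t: 14.18
tcp_pos: [0.629, 0.0746, 0.0544]
tcp_rot: [3.141, -0.001, 1.231]
ft_force: [0.1, -0.3, 0.3]
gripper_width: 0.477
```

View pics/a5s.png

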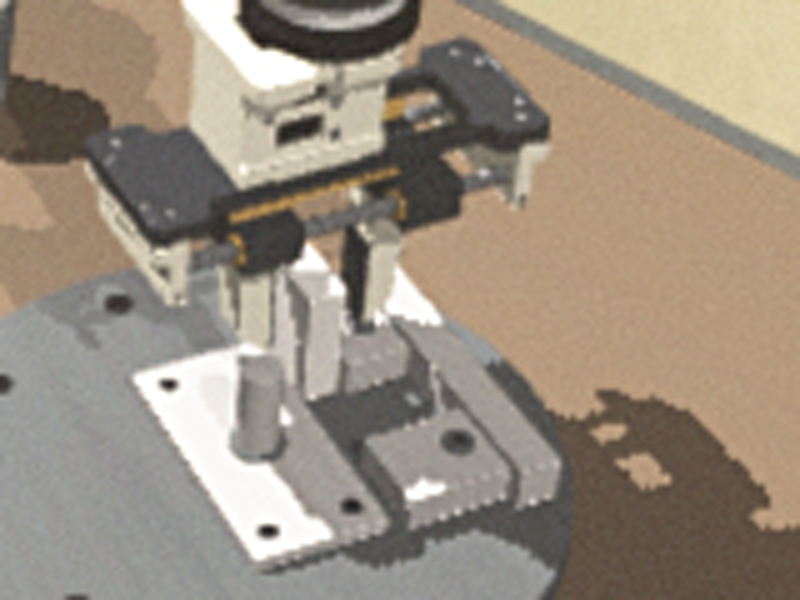

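```bash
python3 -m handwheel '0 0 -10 0 0 0 44;0 0 -20 0 0 0 44;0 0 -30 0 0 0 44;0 0 -30 0 0 0 30;0 0 -30 0 0 0 15;0 0 -15 0 0 0 0;0 0 0 0 0 -0.12 0;0 0 0 0 0 -0.12 0;0 0 0 0 0 -0.12 0;0 0 0 0 0 -0.12 0;0 0 0 0 0 -0.12 0;0 0 0 0 0 -0.12 0;0 0 0 0 0 -0.12 0;0 0 0 0 0 -0.12 0;0 0 0 0 0 -0.12 0;0 0 0 0 0 -0.12 0;0 0 0 0 0 -0.12 0;0 0 0 0 0 -0.12 0;0 0 0 0 0 -0.12 0'
python3 - <<'E'
from fit import *
print(tf([.5609,.0507,-.3402],[(-.024,.0013,0)]))
E
python3 go.py .5387 .0599 .1 2.8016
```

```text
t: 15.82
tcp_pos: [0.629, 0.0746, 0.1904]
tcp_rot: [3.141, 0.001, 2.797]
ft_force: [-0.3, -0.3, 0.4]
gripper_width: 0.002
[[0.53870927 0.05993371 0.        ]]
t 15.82 tcp [0.629  0.0746 0.1904] rot [3.1408e+00 1.1000e-03 2.7967e+00] F [-0.31 -0.28  0.39] w 0.1
turn first [ 0.0008  0.0011 -0.0049]
then shift mm [ 80.2 -44.   90.4]
```

```bash
python3 -m handwheel '10 -5.5 0 0 0 -0.005 0;20 -11 0 0 0 0 0;20 -11 0 0 0 0 0;20 -11 0 0 0 0 0;10 -5.5 10 0 0 0 0;0 0 25 0 0 0 0;0 0 30 0 0 0 0;0 0 25 0 0 0 0;0 0 0 0 0 0 0;0 0 0 0 0 0 0;0 0 0 0 0 0 0;0 0 0 0 0 0 0;0 0 0 0 0 0 0'; python3 go.py .5387 .0599 .037 2.8016
python3 - <<'E'
from rig import imaging
import cv2
p=imaging.get_image("side")
cv2.imwrite("pics/a6s.png",cv2.resize(p["frame"][150:270,300:460],None,fx=5,fy=5,interpolation=2))
E
```

```text
t: 16.9
tcp_pos: [0.5399, 0.0604, 0.1011]
tcp_rot: [3.14, 0.003, 2.796]
ft_force: [-0.0, 0.7, -0.1]
gripper_width: 0.008
t 16.9 tcp [0.5399 0.0604 0.1011] rot [3.1401 0.0033 2.7959] F [-0.01  0.72 -0.15] w 0.7
turn first [ 0.0015  0.0033 -0.0057]
then shift mm [ 0.9 -0.9 64.1]
```

View pics/a6s.png

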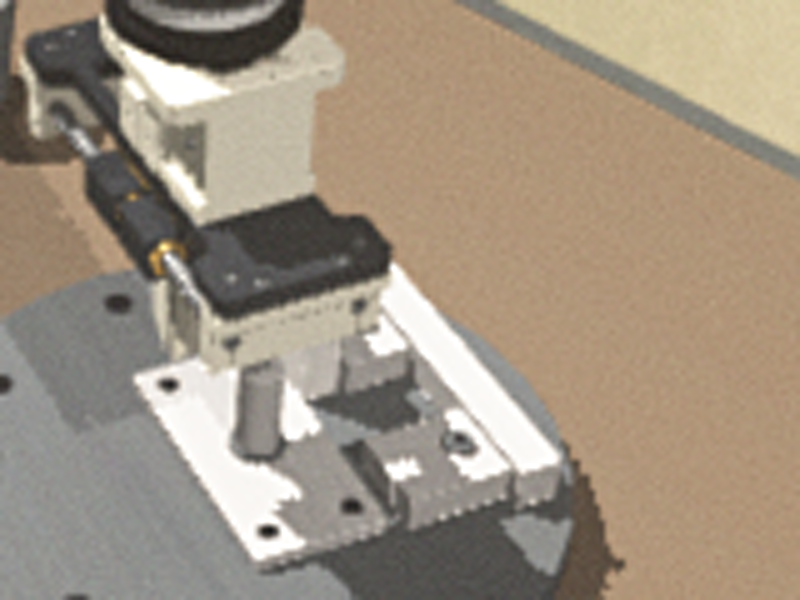

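```bash
python3 -m handwheel '1 -0.9 10 0 0.002 -0.005 0;0 0 15 0 0 0 0;0 0 15 0 0 0 0;0 0 12 0 0 0 0;0 0 7 0 0 0 0;0 0 4 0 0 0 0;0 0 0 0 0 0 0;0 0 0 0 0 0 0;0 0 0 0 0 0 0;0 0 0 0 0 0 0;0 0 0 0 0 0 0'; python3 go.py .5387 .0599 .037 2.8016
python3 - <<'E'
from rig import imaging
import cv2
p=imaging.get_image("side")
cv2.imwrite("pics/a7s.png",cv2.resize(p["frame"][150:270,300:460],None,fx=5,fy=5,interpolation=2))
p=imaging.get_image("top")
cv2.imwrite("pics/a7t.png",cv2.resize(p["frame"][150:270,235:395],None,fx=5,fy=5,interpolation=2))
E
```

```text
t: 17.87
tcp_pos: [0.5379, 0.06, 0.0369]
tcp_rot: [3.141, -0.001, 2.801]
ft_force: [-0.2, 0.0, -0.5]
gripper_width: 0.006
t 17.87 tcp [0.5379 0.06   0.0369] rot [ 3.1407e+00 -6.0000e-04  2.8008e+00] F [-0.21  0.04 -0.47] w 0.5
turn first [ 0.0009 -0.0006 -0.0008]
then shift mm [-0.8  0.2 -0.1]
```

View pics/a7s.png

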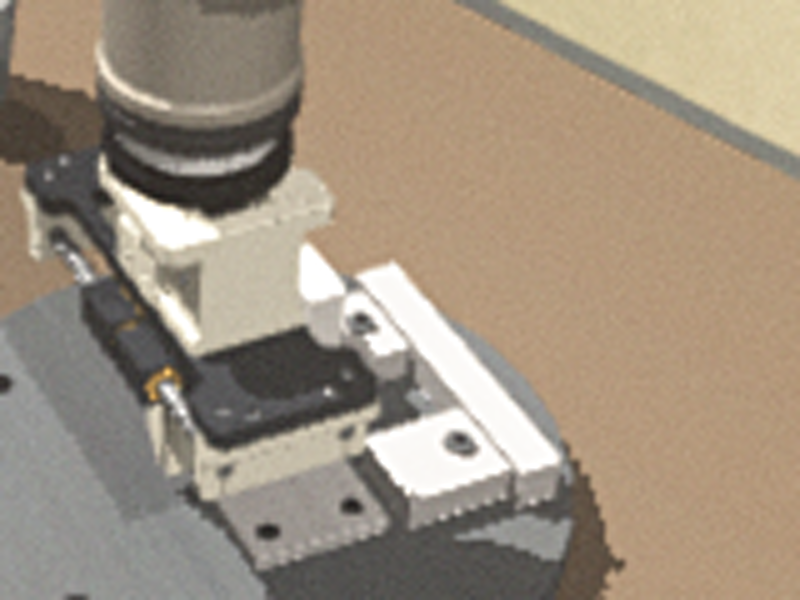

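View pics/a7t.png

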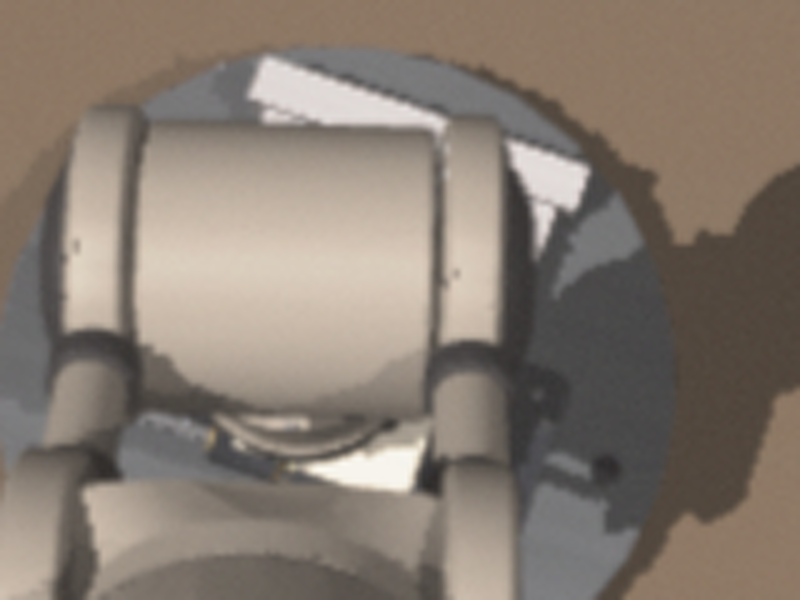

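```bash
python3 -m handwheel '-3 0 0 0 0 0 0;-4 0 0 0 0 0 0;-4 0 0 0 0 0 0;-2 0 0 0 0 0 0;-1 0 0 0 0 0 0;-1 0 0 0 0 0 0;-1 0 0 0 0 0 0;0 0 0 0 0 0 0;0 0 0 0 0 0 0'; python3 go.py .5387 .0599 .037; for i in 1; do python3 -m handwheel '-1 0 0 0 0 0 0;-1 0 0 0 0 0 0;-1 0 0 0 0 0 0;0 0 0 0 0 0 0;0 0 0 0 0 0 0'; done
```

```text
t: 18.72
tcp_pos: [0.5522, 0.0547, 0.0362]
tcp_rot: [3.141, -0.002, 2.801]
ft_force: [-1.8, -0.1, 0.4]
gripper_width: 0.005
t 18.72 tcp [0.5522 0.0547 0.0362] rot [ 3.1413e+00 -2.5000e-03  2.8009e+00] F [-1.81 -0.15  0.43] w 0.5
then shift mm [14.5  0.4 -0.8]
t: 19.13
tcp_pos: [0.5554, 0.0536, 0.0362]
tcp_rot: [3.141, -0.002, 2.801]
ft_force: [-2.5, 1.4, -0.2]
gripper_width: 0.007
```

```bash
python3 -m handwheel '-1 0 0 0 0 0 0;-0.5 0 0 0 0 0 0;0 0 0 0 0 0 0;0 0 0 0 0 0 0'; python3 -m handwheel '-1 0 0 0 0 0 0;-0.5 0 0 0 0 0 0;0 0 0 0 0 0 0;0 0 0 0 0 0 0'; python3 -m handwheel '-1 0 0 0 0 0 0;0 0 0 0 0 0 0;0 0 0 0 0 0 0'
```

```text
t: 19.47
tcp_pos: [0.5566, 0.0531, 0.0362]
tcp_rot: [3.141, -0.002, 2.801]
ft_force: [-3.0, 0.2, -0.5]
gripper_width: 0.002
t: 19.8
tcp_pos: [0.5583, 0.0525, 0.0362]
tcp_rot: [3.141, -0.001, 2.801]
ft_force: [-2.3, 0.6, -1.7]
gripper_width: 0.007
t: 20.05
tcp_pos: [0.5586, 0.0525, 0.0362]
tcp_rot: [3.141, -0.003, 2.801]
ft_force: [-5.1, 0.7, -0.0]
gripper_width: 0.003
```

```bash
for k in 1; do python3 -m handwheel '-0.5 0 0 0 0 0 0;0 0 0 0 0 0 0;0 0 0 0 0 0 0'; python3 -m handwheel '-0.5 0 0 0 0 0 0;0 0 0 0 0 0 0;0 0 0 0 0 0 0';python3 -m handwheel '-0.5 0 0 0 0 0 0;0 0 0 0 0 0 0;0 0 0 0 0 0 0';python3 -m handwheel '-0.5 0 0 0 0 0 0;0 0 0 0 0 0 0;0 0 0 0 0 0 0'; done
```

```text
t: 20.3
tcp_pos: [0.5586, 0.0525, 0.0362]
tcp_rot: [3.141, -0.004, 2.801]
ft_force: [-6.5, 2.0, 1.5]
gripper_width: 0.005
t: 20.55
tcp_pos: [0.5586, 0.0525, 0.0362]
tcp_rot: [3.142, -0.005, 2.801]
ft_force: [-7.2, 3.2, 2.5]
gripper_width: 0.009
t: 20.8
tcp_pos: [0.5586, 0.0525, 0.0362]
tcp_rot: [-3.142, -0.006, 2.801]
ft_force: [-9.3, 2.9, 3.9]
gripper_width: 0.002
t: 21.05
tcp_pos: [0.5586, 0.0525, 0.0362]
tcp_rot: [-3.141, -0.007, 2.801]
ft_force: [-11.0, 3.5, 6.0]
gripper_width: 0.003
```

Run:
```python
from fit import *
from rig import imaging
p=imaging.get_image("side");q=imaging.get_image("top")
cv2.imwrite("pics/a8s.png",cv2.resize(p["frame"][190:270,340:440],None,fx=8,fy=7.5,interpolation=2))
cv2.imwrite("pics/a8t.png",cv2.resize(q["frame"][150:270,235:395],None,fx=5,fy=5,interpolation=2))
```

```text
(no output)
```

View pics/a8s.png

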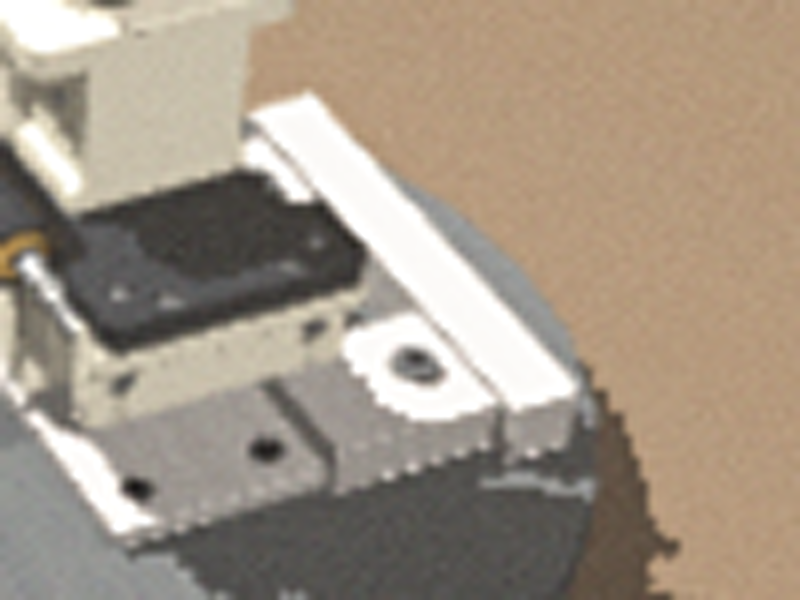

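View pics/a8t.png

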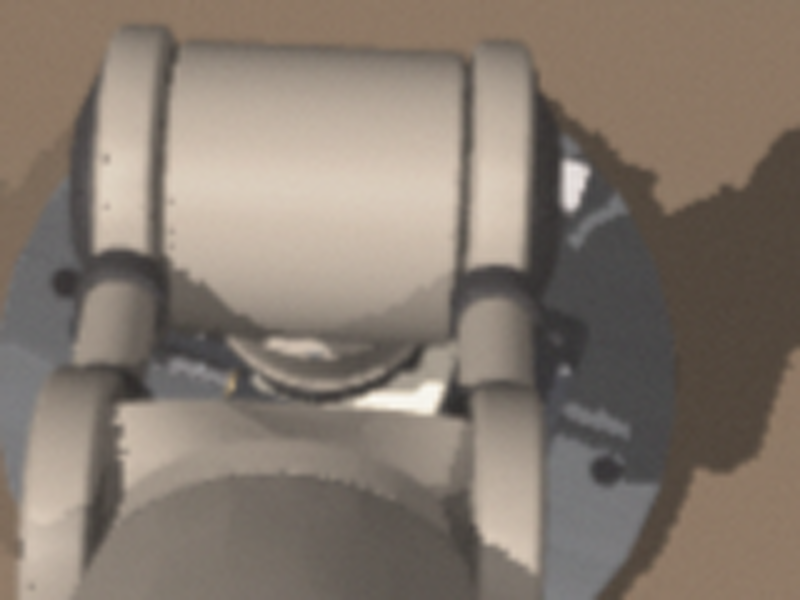

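```bash
python3 -m handwheel '-0.5 0 0 0 0 0 0;0 0 0 0 0 0 0;0 0 0 0 0 0 0'; python3 -m handwheel '-0.5 0 0 0 0 0 0;0 0 0 0 0 0 0;-0.5 0 0 0 0 0 0;0 0 0 0 0 0 0;0 0 0 0 0 0 0;0 0 0 0 0 0 0;0 0 0 0 0 0 0'
python3 - <<'E'
from fit import *
from rig import imaging,manip
p=imaging.get_image("side")
x0,y0,x1,y1=330,185,430,285
im=cv2.resize(p["frame"][190:270,340:440],None,fx=8,fy=7.5,interpolation=2)
F=[.5609,.0507,-.3402]
def dr(X,c): cv2.polylines(im,[(((proj(p,tf(F,X))+[.05,.27])-[340,190]+.4)*[8,7.5]).astype(int)],True,c)
y=.0013
dr([(.05,y+.065,.033),(.05,y-.065,.033),(-.014,y-.065,.033),(-.014,y+.065,.033)],(0,0,255))
dr([(.068,.063,.085),(.068,.027,.085),(.05,.027,.085),(.05,.063,.085)],(0,255,0))
dr([(.05,-.023,.043),(.05,-.067,.043),(.05,-.067,.025),(.05,-.023,.025)],(255,0,0))
cv2.imwrite("pics/a9s.png",im)
for i in range(3):
    s=manip.get_state();print(s["ft_force"].round(1),s["wrist_torque"].round(2),s["tcp_pos"].round(4));imaging.get_image("top")
E
```

```text
t: 21.4
tcp_pos: [0.5586, 0.0525, 0.0362]
tcp_rot: [-3.141, -0.008, 2.801]
ft_force: [-12.5, 4.4, 7.4]
gripper_width: 0.002
t: 21.98
tcp_pos: [0.5587, 0.0525, 0.0362]
tcp_rot: [-3.141, -0.01, 2.801]
ft_force: [-16.0, 5.1, 9.5]
gripper_width: 0.003
[-16.2   5.    9. ] [0.79 2.24 0.02] [0.5587 0.0525 0.0362]
[-16.5   5.6   9.5] [0.83 2.25 0.05] [0.5586 0.0525 0.0362]
[-14.8   5.4   9.2] [0.81 2.28 0.04] [0.5587 0.0525 0.0362]
```

View pics/a9s.png

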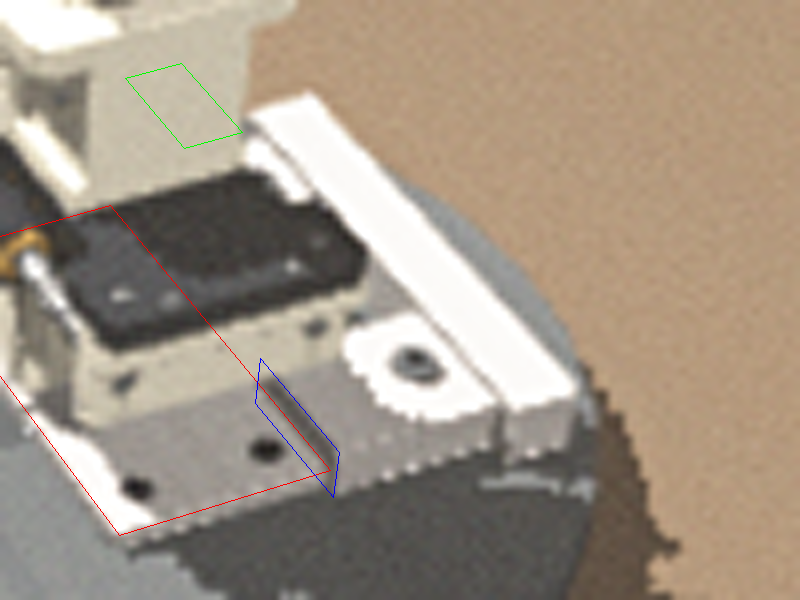

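Run:
```python
from rig import hand_in,manip
print(hand_in()); s=manip.get_state(); print(s["t"],s["ft_force"],s["tcp_pos"])
```

```text
the job is handed in; nothing more can be done
None
the job is handed in; nothing more can be done
```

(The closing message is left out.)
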